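# Free a jammed sample cassette from the cell

### The job

Wind the hand crank anticlockwise (seen from above), about two full turns, until it stops and the steel keeper fork is drawn right back off the sample cassette. Then take the cassette by its upright fin and work it out of the rubber jaws by rocking it side to side while easing it up bit by bit: pulled straight up it sticks and brings the heavy cell body up with it, and the cell body must stay down in its frame. Finish while still holding the cassette, upright and still, just clear of the cell, about 2 cm above its mouth, with nothing else carrying it; leave the other things on the bench alone.

Things in the scene. Friction and masses are not known exactly. Their poses are not given: they have to be found in the camera images.
- station: Fixed station: white base plate, x -90 to 110 mm, 200 x 310 x 12 mm. Origin on the bench top, z up; yaw varies. In its frame (x away from the robot at yaw 0, y left): the cell is at x 0, y -80 mm; crank axis at x 0, y +90 mm; the highest fixed part, the white keeper guide, fills x 63 to 87, y -97 to -63 mm, 98 mm high. Gear housing under the crank: 66 mm square, 62 mm high.
- keeper_yoke (a point): Middle of the keeper's cross bar, 27 mm to station +x of the cassette's centre when closed. The keeper is a flat two-tined steel fork, 84 to 90 mm above the bench, that straddles the cassette's fin from +x, 2 mm over its flange. The crank is geared to it and draws it 4 mm per rad towards +x, 50 mm in all; its tines then end 36 mm from the fin's centre.
- cell_mouth (a point): Centre of the cell's slot mouth, level with the rim of the cell body at rest, 62 mm above the bench; turns with the station. The cell body is a dark steel block 90 x 90 x 50 mm, 1.6 kg, loose in a low frame that lets it move only upwards. Open slot 52 mm (x) by 48 mm (y), floor 22 mm below the rim. When the cassette is lifted 22 mm its foot is level with the rim.
- jaws (a point): Middle of the two black rubber jaws in the slot, 14 mm below the rim. They stand on the -x and +x side of the stem, 36 mm long in y, 16 mm high, sprung against it with 17 N each. A straight pull needs 26 to 38 N, but 16 N lifts the cell body. While rocked about station x (left-right) the stem slides up easily: 1 to 2 mm per swing of 0.25 rad. Free after 16 mm.
- cell (a joint): Lift of the heavy cell body out of its frame, in m: 0 = fully down, up to 0.012.
- crank (a joint): Turn of the hand crank in rad: 0 to 12.6 (stop, two turns), growing anticlockwise seen from above; starts between 0 and 0.8. Stays where it is left; turning it takes about 2 to 4 N at the knob.
- crank_axis (a point): Point on the crank's upright axis, 104 mm above the bench (at the height of the middle of the knob). The knob circles it at a radius of 50 mm.
- knob_grip (a point): Middle of the crank's upright black knob: a cylinder 20 mm across and 38 mm tall (84 to 122 mm above the bench) that spins freely on the end of the aluminium crank arm, so it can be held with a hand that does not turn. The arm's top is 83 mm above the bench.
- cassette: The cassette to take out: one piece of aluminium, 140 to 270 g, standing in the cell, axes as the station's. Origin at the centre of its foot, 40 mm above the bench. Stem 20 (x) x 32 (y) mm up to 30 mm; flange 30 x 56 mm from 30 to 42 mm; fin 24 x 14 mm from 42 to 87 mm. 8 mm of play in the slot at each end in y, flange 8 mm above the rim: it can rock 0.15 rad to either side.
- fin (a point): On the cassette's fin, at its middle, 66 mm above the cassette's foot: the place to grip, on the faces that look to the cassette's +y and -y.
- bung: Bystander: black rubber bung, 26 mm across, 24 mm tall, on the station's base plate near the middle of its robot-side edge. Origin under its centre.
- hose_clamp: Bystander: small steel hose clamp with a brass screw, 66 mm long, 22 mm high, lying on the bench to the left. Origin under its block.
- disc_lid: Bystander: white disc lid, 80 mm across, 8 mm thick, with a black knob (24 mm high in all), on the bench just left of the station. Origin under its centre.
- beaker: Bystander: glass beaker, 66 mm across, 85 mm tall, on the bench just right of the station. Origin under its centre.
- reagent: Bystander: amber glass bottle, 60 mm across, 130 mm tall, on the bench to the right. Origin under its centre.
- spare_cassette: Bystander: a spare cassette of the same shape as the one in the cell, standing on its foot on the bench to the left. Origin at the centre of its foot.
- weight: Bystander: brass balance weight, 36 mm across, 48 mm tall, on the bench to the right. Origin under its centre.
Things that resemble listed ones, but are neither listed nor needed, are in the scene too. Leave any blue look-alike of the cassette alone.

How it is judged (in metres and radians):
On the way, in this order (a step that is already met when the one before it is completed fails the run):
1. the crank is wound to its stop (at least 11.6 rad of 12.6), the cassette still in the jaws (value of joint crank above 11.6 rad and z of cassette in the frame of cell_mouth below -0.012 m), for 0.2 s.
2. the cassette is rocked, leaning at least 0.05 rad, while its stem is still between the jaws (angle between cassette's own z axis and vertical above 0.05 rad and z of cassette in the frame of cell_mouth below -0.006 m), for 0.04 s.
At the end, for the whole second after the job is handed in: The cassette is held by the fingers alone, at rest, upright within 0.15 rad, its foot 5 to 45 mm above the cell's rim and within 30 mm of straight above the slot, touching no part of the station; the cell body is down in its frame (within 2 mm) and the crank still wound back (over 11 rad) (z of cassette in the frame of cell_mouth between 0.005 and 0.045 m and horizontal distance between cassette and cell_mouth below 0.03 m and angle between cassette's own z axis and vertical below 0.15 rad and contact force between cassette and the fingers above 1 N and contact force between cassette and station below 0.2 N and linear speed of cassette below 0.03 m/s and angular speed of cassette below 0.3 rad/s and value of joint cell below 0.002 m and value of joint crank above 11 rad); the arm keeps its last pose, push and grip.
It fails at once if the cell body is pulled more than 6 mm up out of its frame (value of joint cell above 0.006 m).
It fails at once if a bystander is moved by more than 25 mm (distance of any of bung, hose_clamp, disc_lid, beaker, reagent, spare_cassette, weight from where it was at the start of the episode above 0.025 m).
It also fails if it takes over 72 s, if anything falls off the work surface, if the arm or the gripper's body presses on something with over 40 N, if the wrist force passes 120 N, or if a joint passes its speed limit or range.

### The arm

A 6-joint arm with a two-finger parallel gripper is mounted at the origin on the work surface. World frame = base frame: x ahead of the robot, y to its left, z up, the work surface at z = 0. Lengths are in m, angles in degrees, forces in N, time in s.
With the tool pointing down it reaches from about 0.275 to 0.725 m from the base axis. Payload 15.9 kg.
Tool frame: the origin (TCP) lies at the very end of the fingers, on their centre line; the grasp point (between the pads) lies 19 mm behind it (r.grip_point_offset is the distance from the TCP to the grasp point, in m); z points along the fingers, y is the direction in which the jaws open and shut (so a half turn about z gives the same grasp; the last joint's range is limited). The gripper opens to 85 mm and grips with 20 to 120 N. Pads are 22 mm wide; open, the fingers measure 114 mm over their backs; the gripper's body (76 mm by 85 mm) begins 54 mm behind the grasp point. The pads swing forward as they close: fully open they stand 13 mm farther back than shut.
Start: joints at [-63.656, 12.198, -1.971, 75.831, 0, 90], TCP at [0.222, -0.448, 0.231] pointing down, gripper open.
Joint ranges: [-170.91, 170.91], [-42.67, 98.43], [-65.05, 77.54], [-120.47, 116.71], [-90, 82.35], [-180, 180]. Speed limits (degrees/s): [108.29, 108.29, 136.94, 147.25, 180, 180].

### API

Orientations are given as a 3x3 rotation matrix whose columns are the frame's x, y, z axes.
In Python, from plant import readout, eyes, workorder, r gives the robot as it stands.
- The arm moves only by the shell command python3 -m handwheel 'ROWS' [FORCE]. ROWS is JSON, one flat list of numbers, 5 for each row, row after row: the shift along the world's x, y, z in m, then the turn about the world's z in degrees, then the finger opening in m, from 0 to 0.0854. In form: [dx, dy, dz, twist, claw, dx, dy, dz, twist, claw, ...]. A call has 1 to 20 rows; each row shifts and turns the pose as measured when the row begins; what a row does not reach is not made up. A row lasts 1/8 s, in which the tool goes at most 62.5 mm and 10.7 degrees, less where a joint would pass 70% of its speed; a pose out of reach is approached as far as the arm can. A call is refused whole if a number of a shift passes 0.0625 or a number of a turn 10.7, either way. A call with a gripper value outside its range is refused whole. The fingers move at their own pace and stop on an object; FORCE is the grip in N (left out, the last holds). Time passes only in rows, so rows that do not move let the fingers close. It gives the time, the measured TCP pose, the force and the opening at its end, in the units of the state.
- readout.get_state(): the state, without advancing time (a new reading comes with each control period).
- eyes.camera(name): name is "side" or "top" or "wrist"; returns (picture, depth): 420x560x3 uint8, blue, green, red; 420x560 float32, m along the optical axis (not along the pixel's ray), 0 where there is no reading.
- eyes.camera_info(name): a dict with "mtx" (3x3 intrinsics, pixels), "T" (4x4, takes a point from camera to world coordinates). Camera axes: x right, y up, looking along -z (the intrinsics and any distortion apply to the point x, -y, -z); pixel columns grow to the right and rows downward; lengths in m; the calibration is good to about 2 mm. A picture is of the moment at which its call begins: read the wrist's pose just before it. camera_info takes no time and is no camera call; for the wrist camera it gives the pose at the moment of the call.
- workorder.hand_in(): hands the job in, once; it reports no verdict.
The state is a dict: "t": time; "joints": joint angles; "qvel": joint speeds; "joint_torque": joint torques, N m; "eef_pos": TCP position; "ee_rot": TCP orientation; "contact_force": force on the tool from outside, world axes, zero at the start; "ft_torque": the same for the moment, N m; "gripper_width": opening from 0.0 (shut) to 1.0 (fully open).
Only numpy, scipy, OpenCV 4.12 (cv2) and the standard library are available. Lean on these libraries where they do the work, as an engineer would, in place of code of your own. Each camera call takes 0.05 s, during which the arm holds its last target. There are 200 camera calls.

## Working session

There is one attempt and no reset: what is moved stays moved. The work goes in short steps, Python scripts to look and compute and a shell command to move; the robot and the scene stay as the last step left them, time stands still between calls to the robot, and variables do not carry over. Pictures are saved under pics/ and viewed, about 8 in all and at most 12, crops included, and the job is handed in when it is done.

```bash
mkdir -p pics; ls
cat > h.py <<'E'
import numpy as np, cv2
from plant import readout, eyes, workorder, r
def grab(n):
    im,d=eyes.camera(n); i=eyes.camera_info(n); return im,d,i
def pts(d,i):
    K=np.array(i["mtx"]);T=np.array(i["T"]);h,w=d.shape
    u,v=np.meshgrid(np.arange(w),np.arange(h))
    P=np.stack([(u-K[0,2])/K[0,0]*d,-(v-K[1,2])/K[1,1]*d,-d],-1)
    W=P@T[:3,:3].T+T[:3,3]; W[d==0]=np.nan; return W
E
python3 - <<'E'
from h import *
for n in("top","side"):
    im,d,i=grab(n); np.savez(f"{n}.npz",im=im,d=d,W=pts(d,i)); cv2.imwrite(f"pics/{n}1.png",im); print({k:(np.round(v,3).tolist() if not np.isscalar(v) else v) for k,v in i.items()})
print(readout.get_state())
E
```

```text
pics
{'mtx': [[404.03, 0.0, 281.656], [0.0, 404.03, 208.876], [0.0, 0.0, 1.0]], 'T': [[0.079, 0.975, -0.209, 0.249], [-0.997, 0.077, -0.018, 0.024], [-0.001, 0.209, 0.978, 1.2], [0.0, 0.0, 0.0, 1.0]]}
{'mtx': [[536.783, 0.0, 286.203], [0.0, 536.783, 208.887], [0.0, 0.0, 1.0]], 'T': [[-0.998, 0.052, -0.047, 0.432], [-0.07, -0.774, 0.629, 0.956], [-0.004, 0.631, 0.776, 1.219], [0.0, 0.0, 0.0, 1.0]]}
{'t': 0.1, 'joints': array([-6.36561606e+01,  1.22229957e+01, -2.00272677e+00,  7.58307540e+01,
        1.53785707e-03,  9.00021518e+01]), 'qvel': array([-0.0304438 , -0.01524406,  0.14308773, -0.0790151 , -0.14879757,
        0.02746822]), 'joint_torque': array([ 4.44780644e-04, -6.87254047e+01,  4.87803733e+01,  1.23267376e-02,
        6.43678459e-05,  6.00099929e-05]), 'eef_pos': array([ 0.22175812, -0.44781139,  0.2308701 ]), 'ee_rot': array([[ 8.96163832e-01,  4.43723130e-01, -4.13357710e-04],
       [ 4.43723322e-01, -8.96163385e-01,  8.95242225e-04],
       [ 2.68036380e-05, -9.85700159e-04, -9.99999514e-01]]), 'contact_force': array([ 0.01427909, -0.20352721,  0.25879831]), 'ft_torque': array([-0.0279999 , -0.02644033,  0.02345434]), 'gripper_width': 0.994657383156395}
```

View pics/top1.png

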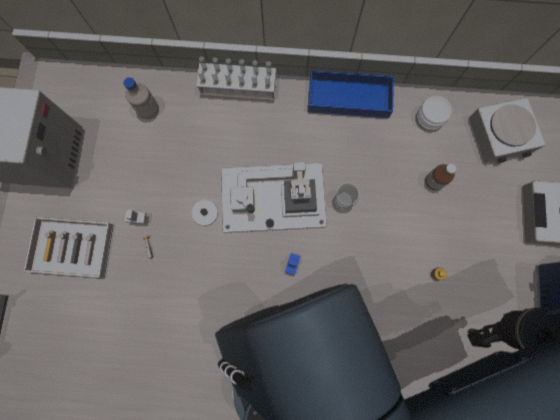

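View pics/side1.png

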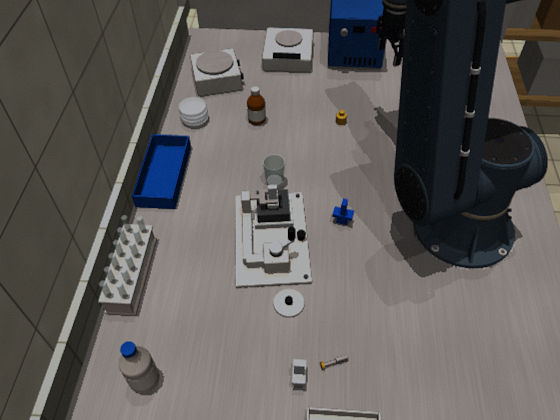

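Top view: the station plate is at about (273,197), with the crank housing at (243,197), black knob at about (250,208), and the cell with its cassette at (300,190). The cassette could be confused with the blue look-alike at (292,264), or with the spare at (135,216) in top and (299,374) in side. The target is the grey one in the dark block at (300,190). Next I'll take a close crop and measure.

Run:
```python
from h import *
t=np.load("top.npz");s=np.load("side.npz")
a=cv2.resize(t["im"][150:245,205:340],None,fx=5.5,fy=5.5,interpolation=cv2.INTER_CUBIC)[:520,:742]
b=cv2.resize(s["im"][175:295,225:325],None,fx=4.3,fy=4.3,interpolation=cv2.INTER_CUBIC)
cv2.imwrite("pics/c.png",a); cv2.imwrite("pics/c2.png",b)
W=t["W"]; im=t["im"]
# plate: white at z~12mm
m=((abs(W[...,2]-.012)<.006)&(im.min(-1)>135)).astype(np.uint8); m[:150]=0;m[245:]=0;m[:,:215]=0;m[:,340:]=0
c=max(cv2.findContours(m,0,1)[0],key=cv2.contourArea); hull=cv2.convexHull(c)[:,0]
i=eyes.camera_info("top");K=np.array(i["mtx"]);T=np.array(i["T"])
def ray(uv,z,i=i):
    K=np.array(i["mtx"]);T=np.array(i["T"])
    d=T[:3,:3]@np.array([(uv[0]-K[0,2])/K[0,0],-(uv[1]-K[1,2])/K[1,1],-1]); return T[:3,3]+d*(z-T[2,3])/d[2]
H=np.array([ray(p,.012)[:2] for p in hull],np.float32); R=cv2.minAreaRect(H); print(R,cv2.boxPoints(R))
for n,q in(("top",t),("side",s)):
    W=q["W"];im=q["im"];g=im.max(-1)
    roi=(W[...,0]>.33)&(W[...,0]<.6)&(abs(W[...,1])<.25)
    k=roi&(g<60)&(W[...,2]>.095)&(W[...,2]<.14); print(n,"knob",k.sum(),np.nanmedian(W[k],0),np.nanmin(W[k],0),np.nanmax(W[k],0))
    k=roi&(W[...,2]>.10)&(g>60); 
    nn,l,st,ce=cv2.connectedComponentsWithStats(k.astype(np.uint8))
    for j in range(1,nn):
        if st[j,4]>5: print(n,ce[j],st[j,4],np.nanmedian(W[l==j],0),np.nanmax(W[l==j],0)[2])
```

```text
((0.5392974615097046, 0.07533372938632965), (0.19855356216430664, 0.3087382912635803), 7.651606559753418) [[ 0.42035052  0.21510977]
 [ 0.46145877 -0.09087954]
 [ 0.6582444  -0.06444231]
 [ 0.6171361   0.24154699]]
top knob 20 [0.47165267 0.1293751  0.11672096] [0.46874911 0.12215644 0.09818843] [0.47976091 0.13782451 0.12625593]
top [300.75       188.83333333] 60 [ 0.53871627 -0.00495144  0.12667926] 0.13196056673767909
top [249.37931034 206.13793103] 29 [0.47905495 0.13238087 0.12246996] 0.12525360777802574
side knob 76 [0.48098755 0.13781546 0.11802909] [ 0.47290199 -0.00385815  0.09539515] [0.5530356  0.14355667 0.12753966]
side [272.20238095 189.10714286] 84 [ 5.41141926e-01 -2.57529778e-04  1.22650366e-01] 0.1309592315904613
side [294.45454545 229.54545455] 11 [0.47095547 0.13158037 0.11983387] 0.12536248715339493
```

View pics/c.png

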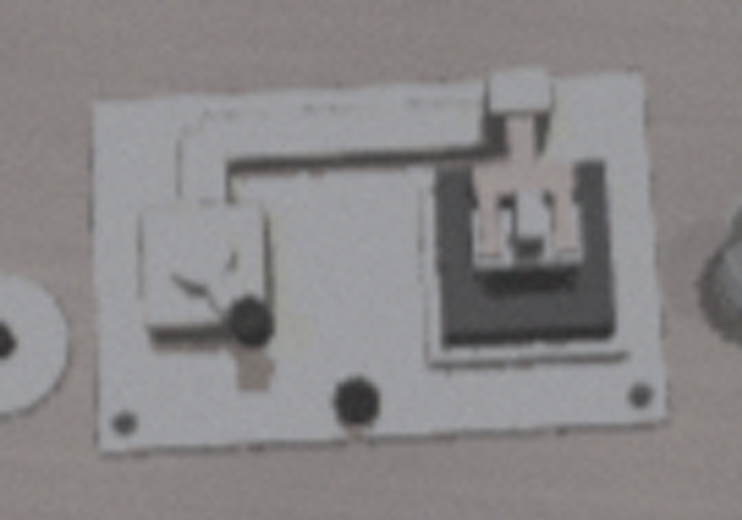

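View pics/c2.png

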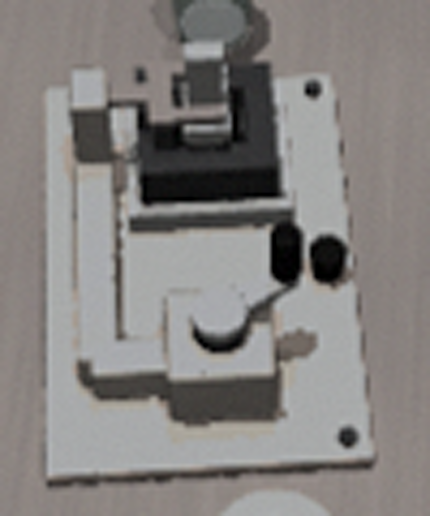

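Both crops confirm the choice. The target is the grey fin in the dark cell block, straddled by the keeper (crop 1 at (530,220)). The knob is at (250,320), on the robot and right side of the housing.

Measured values:
- **Station:** origin (0.529, 0.074), yaw 7.65°, plate 199 x 309 mm (200 x 310 given).
- **Cell:** (0.540, -0.005), which agrees with the fin at (0.539, -0.005) and z of about 127 mm.
- **Crank axis:** (0.517, 0.163).
- **Knob:** about (0.477, 0.133), 50–54 mm from the axis.

I'll travel there now at z 0.231.

```bash
python3 -m handwheel '[0.021,0.048,0,0,0.0854,0.021,0.048,0,0,0.0854,0.021,0.048,0,0,0.0854,0.021,0.048,0,0,0.0854,0.021,0.048,0,0,0.0854,0.021,0.048,0,0,0.0854,0.021,0.048,0,0,0.0854,0.021,0.048,0,0,0.0854,0.021,0.048,0,0,0.0854,0.021,0.048,0,0,0.0854,0.021,0.048,0,0,0.0854,0.021,0.048,0,0,0.0854,0,0,0,0,0.0854]' 30
cat >> h.py <<'E'
def st():
    s=readout.get_state(); R=np.array(s["ee_rot"])
    print("t",round(s["t"],2),"tcp",np.round(s["eef_pos"],4),"yawY",round(np.degrees(np.arctan2(R[1,1],R[0,1])),2),"J",np.round(s["joints"],1),"F",np.round(s["contact_force"],1),"w",round(s["gripper_width"]*85.4,1)); return s
E
python3 -c "from h import *;st()"
```

```text
t: 1.72
eef_pos: [0.4762, 0.1485, 0.2274]
ee_rot: [[0.897, 0.442, -0.003], [0.442, -0.897, 0.002], [-0.002, -0.003, -1.0]]
contact_force: [0.2, -0.5, -0.6]
gripper_width: 0.999
t 1.73 tcp [0.4762 0.1485 0.2274] yawY -63.79 J [ 17.2  12.2  -2.5  75.4   0.2 171. ] F [ 0.2 -0.5 -0.6] w 85.3
```

J6 is at 171°, so I'll turn +161.5° the other way. That gives the jaw axis along station y, the same as needed for the fin.

```bash
python3 -m handwheel '[0,-0.004,0,10.1,0.0854,0,-0.004,0,10.1,0.0854,0,-0.004,0,10.1,0.0854,0,-0.004,0,10.1,0.0854,0,0,0,10.1,0.0854,0,0,0,10.1,0.0854,0,0,0,10.1,0.0854,0,0,0,10.1,0.0854,0,0,0,10.1,0.0854,0,0,0,10.1,0.0854,0,0,0,10.1,0.0854,0,0,0,10.1,0.0854,0,0,0,10.1,0.0854,0,0,0,10.1,0.0854,0,0,0,10.1,0.0854,0,0,0,10.1,0.0854,0,0,0,0,0.0854]'
python3 - <<'E'
from h import *
st(); im,d,i=grab("wrist"); np.savez("w.npz",im=im,W=pts(d,i)); cv2.imwrite("pics/w.png",im)
W=pts(d,i); k=(im.max(-1)<70)&(W[...,2]>.10)&(W[...,2]<.135); nn,l,s,c=cv2.connectedComponentsWithStats(k.astype(np.uint8))
for j in range(1,nn):
    if s[j,4]>80: print(c[j],s[j],np.round(np.nanmedian(W[l==j],0),4),np.round(np.nanmin(W[l==j],0),4),np.round(np.nanmax(W[l==j],0),4))
E
```

```text
t: 3.85
eef_pos: [0.4688, 0.1185, 0.225]
ee_rot: [[-0.976, -0.217, 0.006], [-0.217, 0.976, -0.01], [-0.003, -0.011, -1.0]]
contact_force: [0.6, -0.5, -0.7]
gripper_width: 1.001
t 3.85 tcp [0.4688 0.1185 0.225 ] yawY 102.54 J [14.6 10.2 -5.4 74.3 -0.6  2. ] F [ 0.6 -0.5 -0.7] w 85.5
[305.31785196 221.03193033] [293 205  26  33 689] [0.4762 0.1316 0.1205] [0.4696 0.1229 0.1004] [0.4878 0.1414 0.1228]
[118.49765991 253.68018721] [ 96 238  34  42 641] [0.5328 0.0017 0.1123] [ 0.527  -0.0127  0.1   ] [0.5517 0.0044 0.1251]
```

View pics/w.png

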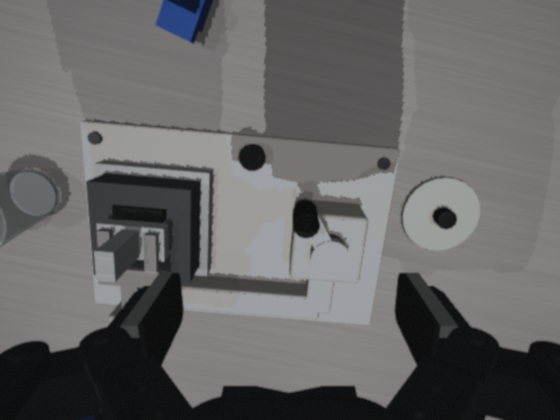

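The wrist view puts the knob at (305,217), i.e. (0.477, 0.132), which matches the earlier estimate. I'll align over it and descend.

```bash
python3 -m handwheel '[0.008,0.0135,0,-4.9,0.07,0,0,-0.02,0,0.05,0,0,-0.02,0,0.05,0,0,-0.02,0,0.05,0,0,-0.02,0,0.05,0,0,0,0,0.05]' ; python3 -c "from h import *;st()"
```

```text
t: 4.65
eef_pos: [0.4763, 0.1305, 0.1429]
ee_rot: [[-0.995, -0.098, 0.004], [-0.098, 0.995, -0.011], [-0.003, -0.011, -1.0]]
contact_force: [-0.6, -0.5, -0.9]
gripper_width: 0.586
t 4.65 tcp [0.4763 0.1305 0.1429] yawY 95.63 J [ 15.7  13.4 -13.4  63.1  -0.7  10.1] F [-0.6 -0.5 -0.9] w 50.1
```

```bash
python3 -m handwheel '[0.0007,0.0015,-0.018,1.5,0.05,0,0,-0.018,0,0.05,0,0,-0.018,0,0.05,0,0,0,0,0.05,0,0,0,0,0.015,0,0,0,0,0.015,0,0,0,0,0.015,0,0,0,0,0.015]' 30; python3 -c "from h import *;st()"
```

```text
t: 5.65
eef_pos: [0.4797, 0.132, 0.0936]
ee_rot: [[-0.994, -0.112, 0.01], [-0.112, 0.994, -0.009], [-0.009, -0.01, -1.0]]
contact_force: [2.1, 0.9, -8.8]
gripper_width: 0.22
t 5.65 tcp [0.4797 0.132  0.0936] yawY 96.42 J [ 15.8  15.6 -18.1  55.9  -0.7   9.4] F [ 2.1  0.9 -8.8] w 18.8
```

Gripped at 18.8 mm (knob 20 mm). First, 90° of arc in 15° chords.

```bash
python3 -m handwheel '[0.0096,-0.0089,0,0,0.015,0.0115,-0.0061,0,0,0.015,0.0127,-0.0029,0,0,0.015,0.013,0.0005,0,0,0.015,0.0125,0.0038,0,0,0.015,0.0111,0.0069,0,0,0.015,0,0,0,0,0.015]'; python3 -c "from h import *
s=st();p=s['eef_pos'][:2]-np.array([.5174,.1632]);print(np.hypot(*p),np.degrees(np.arctan2(p[1],p[0])))"
```

```text
t: 6.52
eef_pos: [0.5529, 0.1278, 0.0931]
ee_rot: [[-0.993, -0.114, 0.004], [-0.114, 0.994, 0.002], [-0.004, 0.001, -1.0]]
contact_force: [-6.3, 8.7, 3.1]
gripper_width: 0.224
t 6.53 tcp [0.5529 0.1278 0.0931] yawY 96.53 J [13.  23.4 -6.9 59.4  0.   6.5] F [-6.3  8.7  3.1] w 19.2
0.05016149596999934 -44.87295924515576
```

```bash
python3 -m handwheel '[0.0092,0.0127,0,0,0.015,0.0048,0.0149,0,0,0.015,0,0.0156,0,0,0.015,-0.0048,0.0149,0,0,0.015,-0.0092,0.0127,0,0,0.015,-0.0127,0.0092,0,0,0.015,-0.0149,0.0048,0,0,0.015,-0.0156,0,0,0,0.015,-0.0149,-0.0048,0,0,0.015,-0.0127,-0.0092,0,0,0.015,0,0,0,0,0.015]'; python3 -c "from h import *
s=st();p=s['eef_pos'][:2]-np.array([.5174,.1632]);print(np.hypot(*p),np.degrees(np.arctan2(p[1],p[0])))"
```

```text
t: 7.9
eef_pos: [0.4811, 0.1982, 0.0936]
ee_rot: [[-0.994, -0.111, 0.009], [-0.111, 0.994, -0.003], [-0.008, -0.004, -1.0]]
contact_force: [4.7, -7.2, -6.7]
gripper_width: 0.22
t 7.9 tcp [0.4811 0.1982 0.0936] yawY 96.38 J [ 22.6  18.1 -14.6  56.9  -0.4  16.2] F [ 4.7 -7.2 -6.7] w 18.8
0.05042427995196039 136.0313736555596
```

```bash
python3 -m handwheel '[-0.0092,-0.0127,0,0,0.015,-0.0048,-0.0149,0,0,0.015,0,-0.0156,0,0,0.015,0.0048,-0.0149,0,0,0.015,0.0092,-0.0127,0,0,0.015,0.0127,-0.0092,0,0,0.015,0.0149,-0.0048,0,0,0.015,0.0156,0,0,0,0.015,0.0149,0.0048,0,0,0.015,0.0127,0.0092,0,0,0.015]'; python3 -c "from h import *
s=st();p=s['eef_pos'][:2]-np.array([.5174,.1632]);print(np.hypot(*p),np.degrees(np.arctan2(p[1],p[0])))"; python3 -m handwheel '[0.0092,0.0127,0,0,0.015,0.0048,0.0149,0,0,0.015,0,0.0156,0,0,0.015,-0.0048,0.0149,0,0,0.015,-0.0092,0.0127,0,0,0.015,-0.0127,0.0092,0,0,0.015,-0.0149,0.0048,0,0,0.015,-0.0156,0,0,0,0.015,-0.0149,-0.0048,0,0,0.015,0,0,0,0,0.015]'; python3 -c "from h import *
s=st();p=s['eef_pos'][:2]-np.array([.5174,.1632]);print(np.hypot(*p),np.degrees(np.arctan2(p[1],p[0])))"
```

```text
t: 9.15
eef_pos: [0.552, 0.1274, 0.0935]
ee_rot: [[-0.994, -0.112, 0.016], [-0.112, 0.994, 0.001], [-0.016, -0.001, -1.0]]
contact_force: [-2.9, -0.6, -1.0]
gripper_width: 0.224
t 9.15 tcp [0.552  0.1274 0.0935] yawY 96.42 J [13.1 22.7 -8.  58.5 -0.2  6.7] F [-2.9 -0.6 -1. ] w 19.1
0.049796804571847285 -45.95553309296056
t: 10.4
eef_pos: [0.4893, 0.2055, 0.0935]
ee_rot: [[-0.994, -0.108, 0.021], [-0.108, 0.994, -0.017], [-0.019, -0.019, -1.0]]
contact_force: [3.8, -9.1, -6.8]
gripper_width: 0.216
t 10.4 tcp [0.4893 0.2055 0.0935] yawY 96.2 J [ 23.6  18.9 -13.5  56.9  -1.4  17.4] F [ 3.8 -9.1 -6.8] w 18.5
0.050775378946494545 123.61539910552368
```

```bash
python3 -m handwheel '[-0.0098,-0.0086,0,0,0.015,-0.0073,-0.0108,0,0,0.015,-0.0042,-0.0123,0,0,0.015]'; python3 -c "from h import *
s=st();p=s['eef_pos'][:2]-np.array([.5174,.1632]);print(np.hypot(*p),np.degrees(np.arctan2(p[1],p[0])))"; python3 -m handwheel '[-0.0009,-0.013,0,0,0.015]'; python3 -c "from h import *
s=st();p=s['eef_pos'][:2]-np.array([.5174,.1632]);print(np.hypot(*p),np.degrees(np.arctan2(p[1],p[0])))"
```

```text
t: 10.78
eef_pos: [0.4685, 0.1737, 0.0937]
ee_rot: [[-0.994, -0.108, 0.027], [-0.108, 0.994, -0.018], [-0.025, -0.021, -0.999]]
contact_force: [19.2, -2.6, -16.4]
gripper_width: 0.219
t 10.78 tcp [0.4685 0.1737 0.0937] yawY 96.19 J [ 21.3  15.2 -18.6  55.1  -1.5  15.1] F [ 19.2  -2.6 -16.4] w 18.7
0.050030989577659946 167.90966960690926
t: 10.9
eef_pos: [0.4678, 0.1611, 0.0938]
ee_rot: [[-0.994, -0.108, 0.029], [-0.109, 0.994, -0.017], [-0.027, -0.02, -0.999]]
contact_force: [17.3, 3.2, -18.2]
gripper_width: 0.222
t 10.9 tcp [0.4678 0.1611 0.0938] yawY 96.21 J [ 19.9  14.5 -19.5  54.7  -1.5  13.7] F [ 17.3   3.2 -18.2] w 19.0
0.0496888253898046 -177.61316675388954
```

```bash
for m in '[0.0022,-0.0128,0,0,0.015]' '[0.0053,-0.0119,0,0,0.015]'; do :; done; python3 -m handwheel '[0.0022,-0.0128,0,0,0.015]'; python3 -c "from h import *
s=st();p=s['eef_pos'][:2]-np.array([.5174,.1632]);print(np.hypot(*p),np.degrees(np.arctan2(p[1],p[0])))"; python3 -m handwheel '[0.0043,-0.008,0,0,0.015]';  python3 -c "from h import *
s=st();p=s['eef_pos'][:2]-np.array([.5174,.1632]);print(np.hypot(*p),np.degrees(np.arctan2(p[1],p[0])))"
```

```text
t: 11.02
eef_pos: [0.4693, 0.1529, 0.0942]
ee_rot: [[-0.993, -0.111, 0.029], [-0.111, 0.994, -0.005], [-0.028, -0.009, -1.0]]
contact_force: [-12.5, 77.9, -3.6]
gripper_width: 0.222
t 11.03 tcp [0.4693 0.1529 0.0942] yawY 96.36 J [ 18.6  14.2 -19.9  54.5  -0.8  12.2] F [-12.5  77.9  -3.6] w 19.0
0.04922623967648781 -167.92128633462087
t: 11.15
eef_pos: [0.4708, 0.153, 0.0943]
ee_rot: [[-0.993, -0.116, 0.024], [-0.116, 0.993, 0.013], [-0.025, 0.01, -1.0]]
contact_force: [-18.3, 80.4, -9.7]
gripper_width: 0.221
t 11.15 tcp [0.4708 0.153  0.0943] yawY 96.68 J [ 17.8  14.3 -19.7  54.4   0.3  11.1] F [-18.3  80.4  -9.7] w 18.9
0.04772729498648946 -167.65413299850263
```

The crank reached its stop: about 80 N of resistance after 692° of winding, i.e. about 12.1 rad plus the starting angle. Next: relax, release, rise, and look.

```bash
python3 -m handwheel '[0,0,0,0,0.015,0,0,0,0,0.015,0,0,0,0,0.045,0,0,0,0,0.045,0,0,0.03,0,0.045,0,0,0.03,0,0.05,0,0,0.03,0,0.05,0.017,-0.04,0.02,0,0.05,0.017,-0.04,0,0,0.05,0.017,-0.04,0,0,0.05,0.017,-0.035,0,1,0.05,0,0,0,0,0.05]'
python3 - <<'E'
from h import *
st()
for n in("wrist","top"):
    im,d,i=grab(n);W=pts(d,i);print(n)
    if n=="wrist": cv2.imwrite("pics/w2.png",im)
    k=(W[...,2]>.122)&(W[...,2]<.134)&(abs(W[...,0]-.54)<.04)&(abs(W[...,1]+.005)<.04)
    print(k.sum(),np.nanmedian(W[k],0),np.nanpercentile(W[k],2,axis=0),np.nanpercentile(W[k],98,axis=0))
    k=(W[...,2]>.11)&(W[...,2]<.13)&(abs(W[...,0]-.517)<.07)&(abs(W[...,1]-.163)<.07)
    print("knob",np.nanmedian(W[k],0))
    if n=="top": cv2.imwrite("pics/t2.png",cv2.resize(im[150:245,205:340],None,fx=5,fy=5))
E
```

```text
t: 12.65
eef_pos: [0.5352, -0.0002, 0.2097]
ee_rot: [[-0.99, -0.141, 0.026], [-0.14, 0.99, 0.023], [-0.029, 0.02, -0.999]]
contact_force: [-0.5, -0.7, 0.6]
gripper_width: 0.585
t 12.65 tcp [ 5.352e-01 -2.000e-04  2.097e-01] yawY 98.1 J [-0.8 15.3 -1.2 72.1  1.4 -8.9] F [-0.5 -0.7  0.6] w 50.0
wrist
790 [ 0.53931815 -0.00321846  0.12597299] [ 0.52789206 -0.01054854  0.12381431] [0.55169083 0.00421423 0.12736251]
knob [0.4678775  0.15431855 0.12039112]
top
0 [nan nan nan] [nan nan nan] [nan nan nan]
knob [0.46677262 0.15613994 0.12184241]
  return np.nanmean(a, axis, out=out, keepdims=keepdims)
  return np.nanmean(a, axis, out=out, keepdims=keepdims)
```

View pics/w2.png

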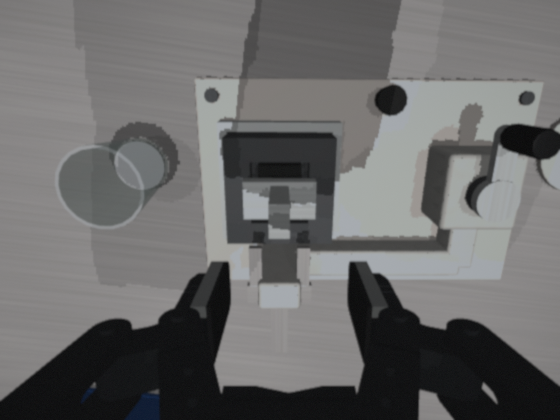

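The wrist view shows the fork fully back: tines end around (280,245) and the bar is at (280,295). The fin at (280,210) sits between the fingers. Fin top measures (0.5395, -0.0035) at z 0.126. I'll lower onto it.

```bash
python3 -m handwheel '[0.0048,-0.0033,0,0,0.05,0,0,-0.02,0,0.05,0,0,-0.02,0,0.05,0,0,-0.02,0,0.05,0,0,-0.02,0,0.05,0,0,-0.015,0,0.05,0,0,0,0,0.05]'; python3 -c "from h import *;st()"
```

```text
t: 13.62
eef_pos: [0.5391, 0.0037, 0.1131]
ee_rot: [[-0.988, -0.15, 0.027], [-0.149, 0.989, 0.025], [-0.03, 0.02, -0.999]]
contact_force: [-0.2, 0.0, 0.1]
gripper_width: 0.581
t 13.62 tcp [0.5391 0.0037 0.1131] yawY 98.61 J [ -0.4  18.3 -11.4  58.8   1.4  -9. ] F [-0.2  0.   0.1] w 49.6
```

```bash
python3 -m handwheel '[0,-0.0072,0,-1,0.05,0,-0.001,-0.01,0,0.05,0,-0.001,-0.01,0,0.05,0,0,0,0,0.05]'; python3 -c "from h import *;st()"; python3 -m handwheel '[0,0,0,0,0.035,0,0,0,0,0.025,0,0,0,0,0.008,0,0,0,0,0.008,0,0,0,0,0.008]' 30; python3 -c "from h import *;st()"
```

```text
t: 14.12
eef_pos: [0.5401, -0.0062, 0.0934]
ee_rot: [[-0.991, -0.131, 0.03], [-0.131, 0.991, 0.024], [-0.033, 0.02, -0.999]]
contact_force: [-0.6, 1.1, 0.5]
gripper_width: 0.582
t 14.12 tcp [ 0.5401 -0.0062  0.0934] yawY 97.54 J [ -1.5  19.1 -13.2  56.    1.4  -9. ] F [-0.6  1.1  0.5] w 49.7
t: 14.75
eef_pos: [0.5402, -0.0057, 0.0938]
ee_rot: [[-0.991, -0.132, 0.03], [-0.131, 0.991, 0.025], [-0.033, 0.021, -0.999]]
contact_force: [0.1, 0.3, -1.0]
gripper_width: 0.161
t 14.75 tcp [ 0.5402 -0.0057  0.0938] yawY 97.57 J [ -1.5  19.1 -13.2  56.    1.5  -9. ] F [ 0.1  0.3 -1. ] w 13.7
```

Gripped at 13.7 mm (fin 14 mm). First rock to the left as a test.

```bash
python3 -m handwheel '[-0.0005,0.0035,0.0003,0,0.008,-0.0005,0.0035,0.0003,0,0.008]'; python3 -c "from h import *;st()"; python3 -m handwheel '[0.0006,-0.0045,0.0004,0,0.008,0.0006,-0.0045,0.0004,0,0.008,0.0006,-0.0045,0.0004,0,0.008]'; python3 -c "from h import *;st()"
```

```text
t: 15.0
eef_pos: [0.5397, -0.0026, 0.0942]
ee_rot: [[-0.991, -0.129, 0.031], [-0.129, 0.992, 0.016], [-0.033, 0.012, -0.999]]
contact_force: [3.3, -19.7, -6.2]
gripper_width: 0.165
t 15.0 tcp [ 0.5397 -0.0026  0.0942] yawY 97.42 J [ -0.8  19.  -13.3  56.    0.9  -8.2] F [  3.3 -19.7  -6.2] w 14.1
t: 15.38
eef_pos: [0.5404, -0.0097, 0.0947]
ee_rot: [[-0.991, -0.133, 0.028], [-0.132, 0.991, 0.031], [-0.032, 0.027, -0.999]]
contact_force: [-1.2, 23.8, -2.8]
gripper_width: 0.162
t 15.38 tcp [ 0.5404 -0.0097  0.0947] yawY 97.65 J [ -2.1  19.2 -12.9  56.3   1.8  -9.7] F [-1.2 23.8 -2.8] w 13.8
```

```bash
python3 -m handwheel '[-0.001,0.008,0.0005,0,0.008,-0.001,0.008,0.0005,0,0.008,-0.0005,0.006,0.0005,0,0.008]'; python3 -c "from h import *;st()"; python3 -m handwheel '[0.001,-0.008,0.0005,0,0.008,0.001,-0.008,0.0005,0,0.008,0.001,-0.008,0.0005,0,0.008]'
python3 - <<'E'
from h import *
st();im,d,i=grab("side");cv2.imwrite("pics/s3.png",cv2.resize(im[160:260,215:325],None,fx=6,fy=6,interpolation=cv2.INTER_CUBIC))
E
```

```text
t: 15.75
eef_pos: [0.5389, 0.0054, 0.0962]
ee_rot: [[-0.991, -0.128, 0.03], [-0.128, 0.992, 0.014], [-0.032, 0.01, -0.999]]
contact_force: [3.3, -24.2, -6.1]
gripper_width: 0.16
t 15.75 tcp [0.5389 0.0054 0.0962] yawY 97.36 J [  0.1  18.8 -13.2  56.2   0.8  -7.2] F [  3.3 -24.2  -6.1] w 13.7
t: 16.12
eef_pos: [0.5405, -0.0114, 0.0972]
ee_rot: [[-0.991, -0.133, 0.028], [-0.132, 0.991, 0.031], [-0.031, 0.027, -0.999]]
contact_force: [-1.0, 23.4, -4.2]
gripper_width: 0.163
t 16.12 tcp [ 0.5405 -0.0114  0.0972] yawY 97.66 J [ -2.3  19.2 -12.6  56.7   1.8  -9.9] F [-1.  23.4 -4.2] w 13.9
```

View pics/s3.png

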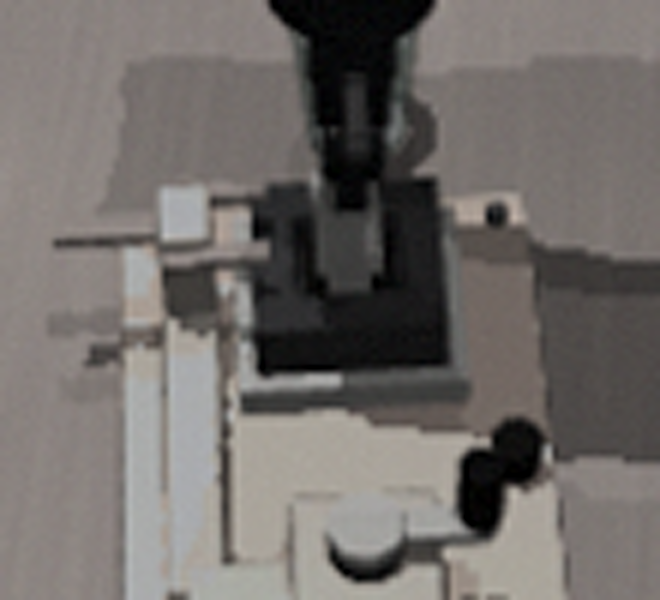

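The fin is rocking about ±8 mm with Fz at only 4–6 N. The side view shows the cell body seated in its frame at (350,300) and the crank still wound back. Continuing.

```bash
python3 -m handwheel '[-0.001,0.008,0.0005,0,0.008,-0.001,0.008,0.0005,0,0.008,-0.0005,0.006,0.0005,0,0.008]'; python3 -c "from h import *;st()"; python3 -m handwheel '[0.001,-0.008,0.0005,0,0.008,0.001,-0.008,0.0005,0,0.008,0.001,-0.007,0.0005,0,0.008]'; python3 -c "from h import *;st()";  python3 -m handwheel '[-0.001,0.008,0.0005,0,0.008,-0.001,0.008,0.0005,0,0.008,-0.0005,0.006,0.0005,0,0.008]'; python3 -c "from h import *;st()"; python3 -m handwheel '[0.001,-0.008,0.0005,0,0.008,0.001,-0.008,0.0005,0,0.008,0.001,-0.007,0.0005,0,0.008]'; python3 -c "from h import *;st()
im,d,i=grab('side');W=pts(d,i);g=im.max(-1)
k=(abs(W[...,0]-.54)<.05)&(abs(W[...,1]+.005)<.05)&(W[...,2]>.05)&(W[...,2]<.075)&(g<70);print('rim z',np.nanmedian(W[k],0),k.sum())"
```

```text
t: 16.55
eef_pos: [0.5392, 0.003, 0.0988]
ee_rot: [[-0.991, -0.128, 0.03], [-0.128, 0.992, 0.014], [-0.031, 0.01, -0.999]]
contact_force: [2.0, -22.6, -6.8]
gripper_width: 0.157
t 16.55 tcp [0.5392 0.003  0.0988] yawY 97.35 J [ -0.1  18.8 -12.9  56.6   0.8  -7.5] F [  2.  -22.6  -6.8] w 13.4
t: 16.92
eef_pos: [0.5407, -0.0128, 0.0997]
ee_rot: [[-0.991, -0.133, 0.027], [-0.132, 0.991, 0.031], [-0.03, 0.027, -0.999]]
contact_force: [-1.3, 23.5, -4.7]
gripper_width: 0.16
t 16.93 tcp [ 0.5407 -0.0128  0.0997] yawY 97.65 J [ -2.4  19.1 -12.3  57.2   1.8 -10. ] F [-1.3 23.5 -4.7] w 13.7
t: 17.3
eef_pos: [0.5393, 0.0022, 0.1013]
ee_rot: [[-0.991, -0.128, 0.029], [-0.128, 0.992, 0.014], [-0.03, 0.011, -0.999]]
contact_force: [2.4, -23.1, -6.8]
gripper_width: 0.157
t 17.3 tcp [0.5393 0.0022 0.1013] yawY 97.36 J [ -0.3  18.7 -12.6  57.1   0.8  -7.6] F [  2.4 -23.1  -6.8] w 13.4
t: 17.68
eef_pos: [0.5408, -0.0138, 0.1022]
ee_rot: [[-0.991, -0.133, 0.026], [-0.132, 0.991, 0.031], [-0.03, 0.027, -0.999]]
contact_force: [-1.4, 22.8, -5.4]
gripper_width: 0.164
t 17.68 tcp [ 0.5408 -0.0138  0.1022] yawY 97.64 J [ -2.5  19.1 -11.9  57.6   1.8 -10.1] F [-1.4 22.8 -5.4] w 14.0
rim z [0.53419149 0.00941389 0.06136117] 644
```

The sideways force sits near 23 N, so the stem might be sliding sideways in the jaws instead of leaning. I'll measure the cassette's actual lean and height from the wrist depth.

```bash
cat >> h.py <<'E'
def lean(save=None):
    im,d,i=grab("wrist");W=pts(d,i)
    if save: cv2.imwrite(save,im)
    a=np.radians(7.65);C=np.array([.5401,-.0053])
    x=(W[...,0]-C[0])*np.cos(a)+(W[...,1]-C[1])*np.sin(a); y=-(W[...,0]-C[0])*np.sin(a)+(W[...,1]-C[1])*np.cos(a); z=W[...,2]
    k=(abs(x)<.02)&(abs(y)<.045)&(z>.074)&(z<.112)&(im.max(-1)>75)
    if k.sum()<50: print("few",k.sum()); return
    Y,Z,X=y[k],z[k],x[k]; g=np.ones(len(Y),bool)
    for _ in range(6):
        A=np.c_[Y,X,np.ones_like(Y)]; c=np.linalg.lstsq(A[g],Z[g],rcond=None)[0]; e=Z-A@c; g=abs(e)<max(.002,1.5*np.median(abs(e)))
    q=np.percentile(Y[g],[1,50,99])
    print("flange n",g.sum(),"slope y",round(c[0],3),"slope x",round(c[1],3),"z0 mm",round(c[2]*1e3,1),"y range mm",np.round(q*1e3,1),"z range",np.round(np.percentile(Z[g],[2,98])*1e3,1))
E
python3 - <<'E'
from h import *
lean("pics/w4.png")
E
```

```text
flange n 3251 slope y 0.075 slope x 0.007 z0 mm 87.3 y range mm [-34.1   0.2  21.2] z range [84.1 89.5]
```

View pics/w4.png

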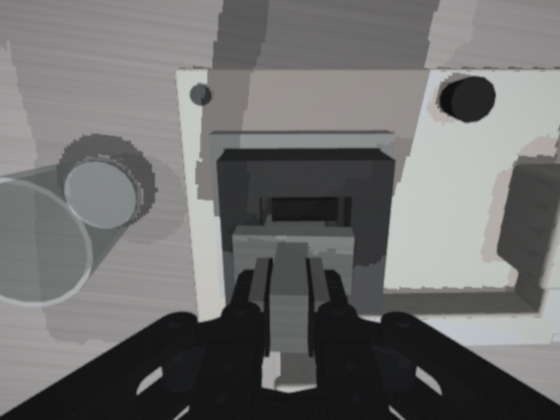

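The cassette leans 0.075 rad toward -y with its flange centre at 87.5–88 mm, up about 6 mm from 82, so it is rocking and step 2's lean is met. The TCP rose 8.4 mm, so there's some slip in the pads. I'll grip at 45 N and lift slower.

```bash
python3 -m handwheel '[0,0,0,0,0.006,-0.001,0.008,0.0003,0,0.006,-0.001,0.008,0.0003,0,0.006,-0.0005,0.006,0.0003,0,0.006]' 45; python3 -c "from h import *;st();lean()"; python3 -m handwheel '[0.001,-0.008,0.0003,0,0.006,0.001,-0.008,0.0003,0,0.006,0.001,-0.006,0.0003,0,0.006]'; python3 -c "from h import *;st();lean()";  python3 -m handwheel '[-0.001,0.008,0.0003,0,0.006,-0.001,0.008,0.0003,0,0.006,-0.0005,0.006,0.0003,0,0.006]'; python3 -c "from h import *;st();lean()"; python3 -m handwheel '[0.001,-0.008,0.0003,0,0.006,0.001,-0.008,0.0003,0,0.006,0.001,-0.006,0.0003,0,0.006]'; python3 -c "from h import *;st();lean()"
```

```text
t: 18.27
eef_pos: [0.5394, 0.0018, 0.1036]
ee_rot: [[-0.991, -0.128, 0.028], [-0.128, 0.992, 0.015], [-0.03, 0.011, -0.999]]
contact_force: [1.9, -23.5, -4.3]
gripper_width: 0.157
t 18.27 tcp [0.5394 0.0018 0.1036] yawY 97.36 J [ -0.3  18.7 -12.3  57.4   0.9  -7.7] F [  1.9 -23.5  -4.3] w 13.4
flange n 3288 slope y -0.025 slope x 0.004 z0 mm 87.8 y range mm [-21.4   0.9  34. ] z range [86.  89.3]
t: 18.7
eef_pos: [0.5408, -0.0126, 0.104]
ee_rot: [[-0.991, -0.133, 0.025], [-0.132, 0.991, 0.032], [-0.029, 0.029, -0.999]]
contact_force: [-1.4, 24.0, -3.5]
gripper_width: 0.16
t 18.7 tcp [ 0.5408 -0.0126  0.104 ] yawY 97.63 J [ -2.4  19.  -11.7  57.9   1.9 -10. ] F [-1.4 24.  -3.5] w 13.7
flange n 3272 slope y 0.071 slope x 0.007 z0 mm 88.2 y range mm [-33.    0.1  22.2] z range [85.2 90.4]
t: 19.12
eef_pos: [0.5394, 0.0022, 0.1052]
ee_rot: [[-0.991, -0.128, 0.027], [-0.127, 0.992, 0.015], [-0.029, 0.012, -1.0]]
contact_force: [2.1, -22.6, -5.9]
gripper_width: 0.158
t 19.12 tcp [0.5394 0.0022 0.1052] yawY 97.34 J [ -0.3  18.6 -12.1  57.7   0.9  -7.6] F [  2.1 -22.6  -5.9] w 13.5
flange n 3308 slope y -0.033 slope x 0.004 z0 mm 88.8 y range mm [-21.2   0.6  34.1] z range [86.7 90.3]
t: 19.55
eef_pos: [0.5409, -0.0125, 0.1058]
ee_rot: [[-0.991, -0.132, 0.025], [-0.132, 0.991, 0.032], [-0.029, 0.028, -0.999]]
contact_force: [-2.6, 22.8, -3.8]
gripper_width: 0.162
t 19.55 tcp [ 0.5409 -0.0125  0.1058] yawY 97.62 J [ -2.4  19.  -11.5  58.2   1.9 -10. ] F [-2.6 22.8 -3.8] w 13.8
flange n 3297 slope y 0.073 slope x 0.009 z0 mm 89.1 y range mm [-32.8   0.8  22.5] z range [86.  91.4]
```

It is climbing, but about half the lift slips in the pads. I'll go back to the centre, regrip lower, and hold harder.

```bash
python3 -m handwheel '[-0.0007,0.006,0,0,0.006,0,0.002,0,0,0.006,0,0,0,0,0.03,0,0,0,0,0.03,0,0,-0.005,0,0.03,0,0,-0.004,0,0.03]'; python3 -c "from h import *;st();lean()"; python3 -m handwheel '[0,0,0,0,0.004,0,0,0,0,0.004,0,0,0,0,0.004]' 80; python3 -c "from h import *;st();lean()"
```

```text
t: 20.35
eef_pos: [0.5411, -0.007, 0.0971]
ee_rot: [[-0.991, -0.131, 0.027], [-0.13, 0.991, 0.026], [-0.03, 0.022, -0.999]]
contact_force: [-0.4, 0.1, -0.0]
gripper_width: 0.351
t 20.35 tcp [ 0.5411 -0.007   0.0971] yawY 97.52 J [ -1.6  19.2 -12.5  56.8   1.5  -9.1] F [-0.4  0.1 -0. ] w 30.0
flange n 3624 slope y 0.004 slope x 0.002 z0 mm 88.2 y range mm [-29.6  -1.2  25.3] z range [86.7 89.5]
t: 20.78
eef_pos: [0.5409, -0.0076, 0.0965]
ee_rot: [[-0.991, -0.13, 0.026], [-0.13, 0.991, 0.025], [-0.029, 0.021, -0.999]]
contact_force: [0.0, -0.8, -0.7]
gripper_width: 0.152
t 20.77 tcp [ 0.5409 -0.0076  0.0965] yawY 97.5 J [ -1.7  19.3 -12.5  56.8   1.5  -9.1] F [ 0.  -0.8 -0.7] w 13.0
flange n 3151 slope y 0.014 slope x 0.005 z0 mm 88.6 y range mm [-30.2  -3.7  25.3] z range [87. 90.]
```

```bash
python3 -m handwheel '[-0.001,0.008,0.0004,0,0.004,-0.0007,0.006,0.0004,0,0.004]'; python3 -m handwheel '[0.001,-0.008,0.0004,0,0.004,0.001,-0.008,0.0004,0,0.004,0.001,-0.006,0.0004,0,0.004]'; python3 -c "from h import *;st();lean()";  python3 -m handwheel '[-0.001,0.008,0.0004,0,0.004,-0.001,0.008,0.0004,0,0.004,-0.0005,0.006,0.0004,0,0.004]'; python3 -c "from h import *;st();lean()"; python3 -m handwheel '[0.001,-0.008,0.0004,0,0.004,0.001,-0.008,0.0004,0,0.004,0.001,-0.006,0.0004,0,0.004]'; python3 -c "from h import *;st();lean()"
```

```text
t: 21.08
eef_pos: [0.5397, 0.0013, 0.0972]
ee_rot: [[-0.992, -0.127, 0.027], [-0.127, 0.992, 0.013], [-0.028, 0.009, -1.0]]
contact_force: [3.8, -22.4, -4.6]
gripper_width: 0.154
t: 21.45
eef_pos: [0.5411, -0.0117, 0.0976]
ee_rot: [[-0.991, -0.133, 0.024], [-0.132, 0.991, 0.034], [-0.028, 0.03, -0.999]]
contact_force: [-0.4, 23.4, -3.7]
gripper_width: 0.156
t 21.45 tcp [ 0.5411 -0.0117  0.0976] yawY 97.65 J [ -2.4  19.4 -12.2  57.1   2.  -10. ] F [-0.4 23.4 -3.7] w 13.3
flange n 3135 slope y 0.046 slope x 0.002 z0 mm 89.7 y range mm [-33.6  -3.6  21.9] z range [87.3 91.4]
t: 21.88
eef_pos: [0.5396, 0.0031, 0.0986]
ee_rot: [[-0.991, -0.128, 0.025], [-0.128, 0.992, 0.018], [-0.027, 0.014, -1.0]]
contact_force: [0.9, -22.7, -5.5]
gripper_width: 0.155
t 21.88 tcp [0.5396 0.0031 0.0986] yawY 97.36 J [ -0.3  19.  -12.5  57.    1.   -7.6] F [  0.9 -22.7  -5.5] w 13.2
flange n 3171 slope y 0.0 slope x 0.003 z0 mm 90.4 y range mm [-19.2   6.2  36.2] z range [88.8 91.8]
t: 22.3
eef_pos: [0.5409, -0.0097, 0.099]
ee_rot: [[-0.991, -0.134, 0.022], [-0.133, 0.99, 0.038], [-0.027, 0.035, -0.999]]
contact_force: [-0.8, 23.2, -3.0]
gripper_width: 0.154
t 22.3 tcp [ 0.5409 -0.0097  0.099 ] yawY 97.71 J [ -2.3  19.4 -11.9  57.5   2.2 -10. ] F [-0.8 23.2 -3. ] w 13.1
flange n 3150 slope y 0.051 slope x 0.003 z0 mm 91.0 y range mm [-31.5  -1.2  24. ] z range [88.6 92.9]
```

The flange now follows the TCP about 1:1 (88.6 to 91.0 mm). Continuing.

```bash
python3 -m handwheel '[-0.001,0.008,0.0005,0,0.004,-0.001,0.008,0.0005,0,0.004,-0.0005,0.006,0.0005,0,0.004]';   python3 -m handwheel '[0.001,-0.008,0.0005,0,0.004,0.001,-0.008,0.0005,0,0.004,0.001,-0.007,0.0005,0,0.004]'; python3 -c "from h import *;st();lean()";  python3 -m handwheel '[-0.001,0.008,0.0005,0,0.004,-0.001,0.008,0.0005,0,0.004,-0.0005,0.006,0.0005,0,0.004]';  python3 -m handwheel '[0.001,-0.008,0.0005,0,0.004,0.001,-0.008,0.0005,0,0.004,0.001,-0.007,0.0005,0,0.004]'; python3 -c "from h import *;st();lean()"
```

```text
t: 22.72
eef_pos: [0.5395, 0.0045, 0.1003]
ee_rot: [[-0.991, -0.129, 0.023], [-0.128, 0.992, 0.021], [-0.026, 0.018, -1.0]]
contact_force: [2.6, -28.3, 0.1]
gripper_width: 0.151
t: 23.1
eef_pos: [0.541, -0.0101, 0.1011]
ee_rot: [[-0.991, -0.134, 0.02], [-0.134, 0.99, 0.041], [-0.026, 0.037, -0.999]]
contact_force: [0.1, 22.9, -3.0]
gripper_width: 0.152
t 23.1 tcp [ 0.541  -0.0101  0.1011] yawY 97.73 J [ -2.5  19.4 -11.6  57.9   2.4 -10.1] F [ 0.1 22.9 -3. ] w 13.0
flange n 3157 slope y 0.051 slope x 0.001 z0 mm 92.9 y range mm [-32.1  -2.1  23.3] z range [90.4 94.7]
t: 23.52
eef_pos: [0.5397, 0.0043, 0.1025]
ee_rot: [[-0.991, -0.129, 0.022], [-0.129, 0.991, 0.024], [-0.025, 0.021, -0.999]]
contact_force: [2.6, -33.3, -8.3]
gripper_width: 0.151
t: 23.9
eef_pos: [0.5411, -0.0106, 0.1033]
ee_rot: [[-0.991, -0.135, 0.019], [-0.134, 0.99, 0.043], [-0.024, 0.04, -0.999]]
contact_force: [-0.1, 21.6, -4.8]
gripper_width: 0.154
t 23.9 tcp [ 0.5411 -0.0106  0.1033] yawY 97.76 J [ -2.6  19.4 -11.3  58.3   2.5 -10.3] F [-0.1 21.6 -4.8] w 13.2
flange n 3153 slope y 0.054 slope x -0.002 z0 mm 95.0 y range mm [-32.8  -2.8  22.7] z range [92.5 97. ]
```

```bash
python3 -m handwheel '[-0.001,0.007,0.0005,0,0.004,-0.001,0.007,0.0005,0,0.004,-0.0005,0.005,0.0005,0,0.004]';   python3 -m handwheel '[0.001,-0.007,0.0005,0,0.004,0.001,-0.007,0.0005,0,0.004,0.001,-0.006,0.0005,0,0.004]'; python3 -c "from h import *;st();lean()";  python3 -m handwheel '[-0.001,0.007,0.0005,0,0.004,-0.001,0.007,0.0005,0,0.004,-0.0005,0.005,0.0005,0,0.004]';  python3 -m handwheel '[0.001,-0.006,0.0005,0,0.004,0.001,-0.005,0.0005,0,0.004]'; python3 -c "from h import *;st();lean()"
```

```text
t: 24.32
eef_pos: [0.5399, 0.0014, 0.1047]
ee_rot: [[-0.991, -0.131, 0.021], [-0.13, 0.991, 0.029], [-0.025, 0.026, -0.999]]
contact_force: [3.4, -21.7, -6.9]
gripper_width: 0.148
t: 24.7
eef_pos: [0.5417, -0.0153, 0.1061]
ee_rot: [[-0.991, -0.133, 0.019], [-0.132, 0.99, 0.038], [-0.023, 0.035, -0.999]]
contact_force: [-2.6, 24.9, 0.3]
gripper_width: 0.155
t 24.7 tcp [ 0.5417 -0.0153  0.1061] yawY 97.66 J [ -2.9  19.4 -10.9  58.8   2.2 -10.5] F [-2.6 24.9  0.3] w 13.3
flange n 3160 slope y 0.051 slope x -0.004 z0 mm 97.9 y range mm [-36.4  -6.   19.1] z range [95.3 99.6]
t: 25.12
eef_pos: [0.5394, 0.0033, 0.1077]
ee_rot: [[-0.991, -0.132, 0.019], [-0.131, 0.991, 0.037], [-0.024, 0.034, -0.999]]
contact_force: [1.0, -22.0, -3.2]
gripper_width: 0.155
t: 25.38
eef_pos: [0.5415, -0.0076, 0.1089]
ee_rot: [[-0.991, -0.133, 0.019], [-0.133, 0.991, 0.036], [-0.024, 0.033, -0.999]]
contact_force: [0.5, -0.7, -2.3]
gripper_width: 0.153
t 25.38 tcp [ 0.5415 -0.0076  0.1089] yawY 97.66 J [ -2.   19.2 -10.8  59.    2.1  -9.7] F [ 0.5 -0.7 -2.3] w 13.1
flange n 3158 slope y 0.032 slope x -0.003 z0 mm 100.6 y range mm [-30.3  -2.8  25.1] z range [ 98.7 102.2]
```

Side force has dropped to about 0 and Fz is just the weight, so it is out of the jaws. Flange top is 100.5 mm, so the foot is about 3.5 mm below the rim. I'll lift about 24 mm.

```bash
python3 -m handwheel '[0,0,0.003,0,0.004,0,0,0.003,0,0.004]'; python3 -m handwheel '[0,0,0.005,0,0.004,0,0,0.005,0,0.004,0,0,0.004,0,0.004,0,0,0.003,0,0.004,0,0,0,0,0.004,0,0,0,0,0.004]'
python3 - <<'E'
from h import *
st();lean()
im,d,i=grab("side");W=pts(d,i);g=im.max(-1)
k=(abs(W[...,0]-.54)<.05)&(abs(W[...,1]+.005)<.05)&(W[...,2]>.05)&(W[...,2]<.08)&(g<70);print('rim z',np.nanmedian(W[k],0),k.sum())
cv2.imwrite("pics/s5.png",cv2.resize(im[130:300,215:345],None,fx=3.5,fy=3.5,interpolation=cv2.INTER_CUBIC))
E
```

```text
t: 25.68
eef_pos: [0.5416, -0.0082, 0.1152]
ee_rot: [[-0.991, -0.132, 0.019], [-0.132, 0.991, 0.036], [-0.024, 0.033, -0.999]]
contact_force: [-0.3, 0.1, -1.9]
gripper_width: 0.152
t: 26.42
eef_pos: [0.5418, -0.0079, 0.1339]
ee_rot: [[-0.991, -0.133, 0.02], [-0.132, 0.991, 0.036], [-0.025, 0.033, -0.999]]
contact_force: [-0.0, -0.9, -1.7]
gripper_width: 0.154
t 26.43 tcp [ 0.5418 -0.0079  0.1339] yawY 97.63 J [-2.1 18.2 -8.3 62.4  2.1 -9.7] F [-0.  -0.9 -1.7] w 13.2
flange n 115 slope y -0.082 slope x -4.537 z0 mm 50.5 y range mm [-23.4   0.6  13.3] z range [85.6 93.4]
rim z [0.53300324 0.00809488 0.06133035] 630
```

View pics/s5.png

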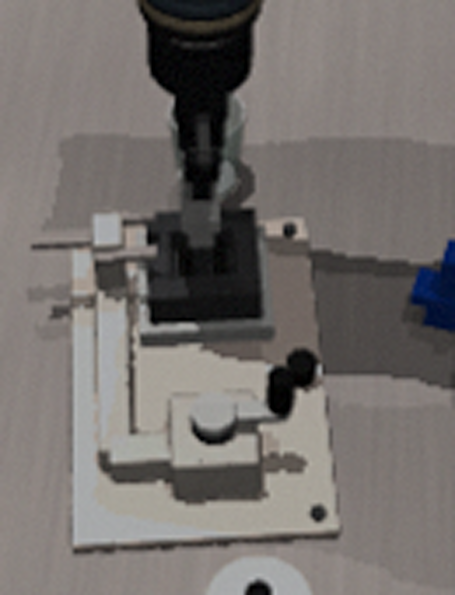

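The side view shows the cassette at (200,210) held above the dark cell, with the cell seated (rim 61.3 mm, as before). One last lean and height check, then I'll hand in if it's good.

```bash
sed -i 's/(z>.074)&(z<.112)/(z>.115)\&(z<.136)/' h.py; python3 -m handwheel '[0,0,0,0,0.004,0,0,0,0,0.004]'
python3 - <<'E'
from h import *
lean(); s=st(); print(np.abs(s["qvel"]).max())
W=pts(*grab("top")[1:]);k=(W[...,2]>.11)&(W[...,2]<.13)&(abs(W[...,0]-.517)<.07)&(abs(W[...,1]-.163)<.07);print("knob",np.nanmedian(W[k],0))
E
```

```text
t: 26.78
eef_pos: [0.5417, -0.0079, 0.1337]
ee_rot: [[-0.991, -0.133, 0.02], [-0.132, 0.991, 0.036], [-0.024, 0.034, -0.999]]
contact_force: [-0.4, -0.6, -2.5]
gripper_width: 0.153
flange n 3146 slope y 0.033 slope x -0.001 z0 mm 125.3 y range mm [-30.1  -2.4  25.3] z range [123.3 126.9]
t 26.82 tcp [ 0.5416 -0.0079  0.1336] yawY 97.63 J [-2.1 18.2 -8.3 62.4  2.1 -9.7] F [ 0.4 -0.2 -2.1] w 12.9
0.05416955099519451
knob [0.46677316 0.15612193 0.12198967]
```

Flange top is 125.3 mm, so the foot is about 21 mm above the rim. Lean is 0.033 rad, the offset is about 2.5 mm, the arm is still, and the knob hasn't moved. Handing in.

```bash
python3 -c "from h import *;print(workorder.hand_in())"
```

```text
the job is handed in; nothing more can be done
None
```

I wound the crank anticlockwise to its stop, about 692° from where it started, with roughly 80 N of resistance at the end. Then I rocked the cassette out of the jaws by its fin and handed in at about 27 s, still holding it over the cell. The hand-in gave no verdict.

**Last checks, all within limits:**
- **Cassette:** its foot is about 21 mm above the rim, it leans 0.033 rad, and it is about 3 mm off the slot's centre. It is at rest, and the fingers carry only its weight, about 2 N.
- **Cell body:** the rim reads 61.3 mm both mid-rocking and after the lift, so it stayed down in its frame.
- **Crank:** the knob has not moved since I let go of it.
- **Rocking:** the lean measured up to 0.075 rad with the foot still about 16 mm below the rim.

**What went wrong or was not checked:**
- **Slip:** about half of the early lift slipped through the pads, so I regripped lower and raised the grip from 45 to 80 N.
- **Sliding:** the cassette also slid a few millimetres sideways in the slot as it rocked.
- **Tool tilt:** the tool drifted about 2° off vertical.
- **Bystanders:** I did not re-measure their positions, but the arm worked well above them.

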